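# Peel the shielding cover off a module and hold it over the light pad

### The job

Lift the canister by its handle off the shielded module and stand it upright on the bench beside it. Then peel the module's sticky sheet cover off by lifting its tabbed corner first, so that it tilts while the opposite corner still rests on the case and the case stays where it stands, and present the cover for inspection: hold it up over the middle of the light pad, still, clear of everything, and finish while holding it there by the tab. Leave the other things alone.

Things in the scene. Friction and masses are not known exactly. Their poses are not given: they have to be found in the camera images.
- case: open die-cast aluminium case, 130 (its x) x 100 (y) x 30 mm high, 0.9 kg, loose, at any yaw; two brass connectors on its +x end. Origin: centre of its underside, z up. Spring contacts in its four sides, just below the rim, press on the cover's skirt and make it stick: 4 to 6 N plus its weight if pulled straight up, half that at the tab when peeled; the case's own weight keeps it down
- cover: aluminium sheet cover of the module, 138.6 (x) x 108.6 (y) x 2.5 mm, about 0.14 kg, axes parallel to the case's at the start; a 7 mm deep skirt hangs down outside the case walls with 1.8 mm play. Origin: centre of the sheet's underside, which rests on the case rim 30 mm above the bench. At its (+x, +y) corner stands the lift tab
- cover_tab (a point): middle of the upright lift tab, 50 mm in x and 37 mm in y from the cover's centre and 14.5 mm above the cover's origin. The tab is a stiff folded aluminium fin, 9 mm thick, 24 mm long, 24 mm high above the sheet's top face; its length runs along the cover's diagonal, 0.66 rad from the cover's +x axis towards +y, so fingers close on it across that diagonal, from above
- cover_far (a point): the cover's corner diagonally opposite the tab (-69.3, -54.3 mm from the cover's origin), at the underside of the sheet: the corner about which the cover is peeled
- canister: round steel canister, 59 mm largest diameter, 46 mm high with a flat lid, and a stiff arched handle above; 93 mm high in all, 0.25 to 0.5 kg. It starts on the middle of the cover (within about 12 mm), at any yaw. Origin: centre of its underside, z up
- canister_grip (a point): middle of the handle's level bar, 88 mm above the canister's underside: a round bar 10 mm thick, 44 mm long along the canister's y axis, 37 mm free below it. Fingers straddle it from above, closing along the canister's x axis
- light_pad: flat square light pad, 160 x 160 mm, 8 mm high, grey frame and white face, fixed to the bench on the left or right, the module being on the other side. Origin: centre of its underside. The strip of bench between it and the module (at least 95 mm wide) is clear
- solder_reel: bystander: grey reel, 56 mm diameter, 32 mm high, lying flat; origin at its underside or middle; leave it alone
- flask: bystander: small white bottle, 36 mm diameter, 70 mm high; origin at its underside or middle; leave it alone
- screwdriver: bystander: screwdriver 160 mm long, lying; origin at its underside or middle; leave it alone
- spanner: bystander: spanner 140 mm long, lying; origin at its underside or middle; leave it alone
- cup: bystander: small steel cup, 52 mm diameter, 45 mm high; origin at its underside or middle; leave it alone
- flat_module: bystander: closed aluminium module 110 x 80 x 22 mm with no tab (not the one to open); origin at its underside or middle; leave it alone
- jar: bystander: white jar with a steel lid, 52 mm diameter, 50 mm high; origin at its underside or middle; leave it alone
There are look-alikes about, which are no part of the job. What is shaped like the canister but blue or orange is not meant.

How it is judged:
On the way, in this order (a step that is already met when the one before it is completed fails the run):
1. the canister stands upright and released on the bench beside the module, the cover still on (height (world z) of canister between -0.006 and 0.006 m and angle between canister's own z axis and vertical below 0.12 rad and horizontal distance between canister and case below 0.32 m and contact force between canister and the fingers below 0.05 N and linear speed of canister below 0.03 m/s and z of cover_tab in the frame of case below 0.0505 m), for 0.2 s.
2. the tabbed corner is lifted at least 15 mm while the opposite corner still rests on the case (within 8 mm) (z of cover_tab in the frame of case above 0.0595 m and z of cover_far in the frame of case between 0.018 and 0.038 m and horizontal distance between cover and case below 0.03 m and contact force between cover and the fingers above 0.5 N), for 0.05 s.
At the end, for the whole second after the job is handed in: held still by the fingers, the cover touches nothing else: centre within 60 mm of the pad's centre and 90 mm up, far corner 30 mm, tab 80 mm up; canister released, upright (0.12 rad) on the bench within 320 mm of the case; case flat, within 30 mm of its start (horizontal distance between cover and light_pad below 0.06 m and height (world z) of cover above 0.09 m and height (world z) of cover_far above 0.03 m and height (world z) of cover_tab above 0.08 m and contact force between cover and the fingers above 0.5 N and linear speed of cover below 0.05 m/s and angular speed of cover below 0.3 rad/s and contact force between cover and case below 0.05 N and contact force between cover and light_pad below 0.05 N and contact force between cover and canister below 0.05 N and height (world z) of canister between -0.006 and 0.006 m and angle between canister's own z axis and vertical below 0.12 rad and horizontal distance between canister and case below 0.32 m and contact force between canister and the fingers below 0.05 N and linear speed of canister below 0.03 m/s and height (world z) of case below 0.006 m and angle between case's own z axis and vertical below 0.05 rad and distance of case from where it was at the start of the episode below 0.03 m); the arm keeps its last pose, push and grip.
It fails at once if the case is lifted or tipped off the bench (height (world z) of case above 0.02 m or angle between case's own z axis and vertical above 0.2 rad).
It fails at once if the canister is tipped over (angle between canister's own z axis and vertical above 0.8 rad).
It fails at once if a bystander is pushed more than 30 mm (distance of any of solder_reel, flask, screwdriver, spanner, cup, flat_module, jar from where it was at the start of the episode above 0.03 m).
It also fails if it takes over 64 s, if anything falls off the work surface, if the arm or the gripper's body presses on something with over 40 N, if the wrist force passes 120 N, or if a joint passes its speed limit or range.

### The arm

A 6-joint arm with a two-finger parallel gripper is mounted at the origin on the work surface. World frame = base frame: x ahead of the robot, y to its left, z up, the work surface at z = 0. Lengths are in m, angles in rad, forces in N, time in s.
With the tool pointing down it reaches from about 0.25 to 0.725 m from the base axis. Payload 4 kg.
Tool frame: the origin (TCP) lies at the very end of the fingers, on their centre line; the grasp point (between the pads) lies 19 mm behind it; z points along the fingers, y is the line along which they close (so a half turn about z gives the same grasp; the last joint's range is limited). The gripper opens to 85 mm and grips with 20 to 120 N. Pads are 22 mm wide; open, the fingers measure 114 mm over their backs; the gripper's body (76 mm by 85 mm) begins 54 mm behind the grasp point. The pads swing forward as they close: fully open they stand 13 mm farther back than shut.
Start: joints at [-1.219, 0.241, 0.005, 1.335, 0, 1.571], TCP at [0.172, -0.469, 0.231] pointing down, gripper open.
Joint ranges: [-2.72, 2.72], [-1.05, 1.87], [-1.09, 1.28], [-1.99, 2.15], [-1.42, 1.44], [-3.14, 3.14]. Speed limits (rad/s): [2.79, 2.79, 3.14, 3.14, 3.14, 3.14].

### API

Orientations are given as a rotation vector (axis times angle).
In Python, from bench import read_state, capture, camera_model, close_job gives the robot as it stands.
- The arm moves only by the tool servo_tool, never from a script. Its argument "moves" is one flat list of numbers, 6 for each row, row after row: the shift along the tool's x, y, z in units of 500 mm (1.0 is 500 mm), then the turn, a rotation vector about the tool's x, y, z in units of 45 degrees (1.0 is 45 degrees). In form: [x, y, z, ax, ay, az, x, y, z, ax, ay, az, ...]. A call has 1 to 8 rows; each row shifts and turns the commanded pose from where the row before left it, along the tool's axes as they then stand; what a row does not reach is not made up. A row lasts 1/10 s, in which the tool goes at most 50 mm and 8.59 degrees, less where a joint would pass 70% of its speed; a pose out of reach is approached as far as the arm can. A call with a number of a shift or a turn outside -1 to 1 is refused whole. A call with a gripper value outside its range is refused whole. "hand" is the closure, from 0 (fully open) to 1 (shut), set as the call begins (left out, the last holds). The fingers move at their own pace and stop on an object; the grip force is fixed at half the most. Time passes only in rows, so rows that do not move let the fingers close. It gives the time, the measured TCP pose, the force, the opening and the grip force at its end, in the units of the state.
- read_state(): the state, without advancing time (a new reading comes with each control period).
- capture(name): name is "scene" or "top"; returns the picture (400x640x3 uint8, red, green, blue); there is no depth.
- camera_model(name): a dict with "vfov" (degrees; the focal length in pixels is half the picture's height over the tangent of half this angle, whatever the lens; pixels are square), "cx", "cy" (the principal point, pixels), "R" (3x3) and "t" (3): a world point X has camera coordinates R X + t. Camera axes: x right, y down, z forward; pixel columns grow to the right and rows downward; lengths in m; the calibration is good to about 2 mm. A picture is of the moment at which its call begins. camera_model takes no time and is no camera call.
- close_job(): hands the job in; it is judged then, once.
The state is a dict: "clock": time; "joint_positions": joint angles; "joint_vel": joint speeds; "tau": joint torques, N m; "eef_pos": TCP position; "eef_rot": TCP orientation; "ft_force": force on the tool from outside, world axes, zero at the start; "moment": the same for the moment, N m; "opening": finger opening in m; "grip_force": force on a finger pad.
Only numpy, scipy, OpenCV 4.12 (cv2) and the standard library are available. Lean on these libraries where they do the work, as an engineer would, in place of code of your own. Each camera call takes 0.05 s, during which the arm holds its last target. There are 200 camera calls.

## Working session

There is one attempt and no reset: what is moved stays moved. The work goes in short steps, Python scripts to look and compute and a tool call to move; the robot and the scene stay as the last step left them, time stands still between calls to the robot, and variables do not carry over. Pictures are saved under pics/ and viewed, at most 10 in all, crops included, and the job is handed in when it is done.

Besides the shell and the picture viewer there is one more tool, called after "Call:" as name(argument=value, ...) on one line, values as JSON. servo_tool: Moves the arm, as the interface text tells. Its arguments: {"type":"object","properties":{"moves":{"type":"array"},"hand":{"type":"number"}},"required":["moves"]}

```bash
mkdir -p pics; ls; python3 - <<'E'
from bench import *
import cv2,json
print(read_state())
for n in("scene","top"):
    im=capture(n); cv2.imwrite(f"pics/{n}0.png",im[:,:,::-1]); m=camera_model(n); print(n,m)
E
```

```text
pics
{'clock': 0.0, 'joint_positions': array([-1.21899602e+00,  2.41414140e-01,  3.70417727e-03,  1.33518505e+00,
        1.12567171e-05,  1.57078809e+00]), 'joint_vel': array([ 0.00120027, -0.00091443,  0.00021992, -0.00028735,  0.00013242,
       -0.00141544]), 'tau': array([-4.11477067e-04, -3.72312856e+01,  2.52410907e+01,  1.68127078e-02,
       -5.11708572e-05,  4.23197051e-06]), 'eef_pos': array([ 0.17207818, -0.46877851,  0.23040472]), 'eef_rot': array([-3.09107738e+00, -5.49412117e-01,  5.59097815e-04]), 'ft_force': array([ 0.57419243, -0.0336091 ,  0.43898609]), 'moment': array([0.06542996, 0.02107936, 0.04023239]), 'grip_force': 0.0, 'opening': 0.08513464077728905}
scene {'vfov': 43.39180388530448, 'cx': 315.97433335953076, 'cy': 207.1197990618053, 'R': array([[ 0.8682125 ,  0.49587623, -0.01771492],
       [ 0.32394897, -0.59351106, -0.73675076],
       [-0.37585119,  0.63391749, -0.67593231]]), 't': array([-0.47771993, -0.10122842,  1.56413381])}
top {'vfov': 44.06905019281601, 'cx': 314.02935501237573, 'cy': 204.3322271120175, 'R': array([[-0.00302157, -0.99999364, -0.00189655],
       [-0.97659233,  0.00335876, -0.2150724 ],
       [ 0.2150774 ,  0.0012023 , -0.97659627]]), 't': array([0.00511901, 0.55914557, 1.6029031 ])}
```

View pics/scene0.png

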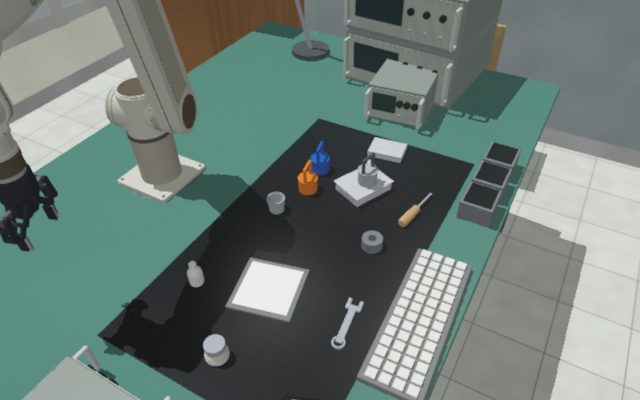

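View pics/top0.png

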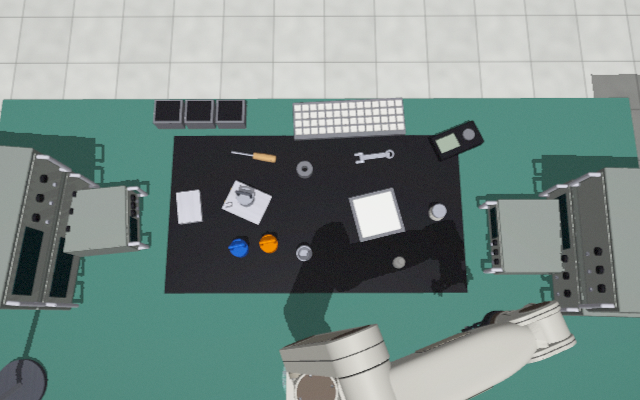

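The module with the steel canister is at scene (364,183) and top (247,202). The light pad is at scene (268,288) and top (377,215). Next I'll enlarge the module in both views.

```bash
cat > h.py <<'E'
import numpy as np,cv2
from bench import *
def fl(m): return 200/np.tan(np.radians(m["vfov"])/2)
def plane(n,uv,z):
    m=camera_model(n);f=fl(m);R=np.array(m["R"]);c=-R.T@m["t"]
    d=R.T@np.array([(uv[0]-m["cx"])/f,(uv[1]-m["cy"])/f,1]);return c+d*(z-c[2])/d[2]
def proj(n,X):
    m=camera_model(n);p=np.array(m["R"])@X+m["t"];return fl(m)*p[:2]/p[2]+[m["cx"],m["cy"]]
def tri(a,b):
    A=[];B=[]
    for n,uv in(("scene",a),("top",b)):
        p=plane(n,uv,0);d=plane(n,uv,.1)-p;d/=np.linalg.norm(d);P=np.eye(3)-np.outer(d,d);A.append(P);B.append(P@p)
    return np.linalg.lstsq(np.vstack(A),np.hstack(B),rcond=None)[0]
E
python3 - <<'E'
from h import *
a=cv2.imread("pics/scene0.png")[145:210,325:402];b=cv2.imread("pics/top0.png")[172:232,212:282]
o=[]
for i in(a,b):
    o.append(cv2.resize(cv2.resize(i,None,fx=7,fy=7,interpolation=cv2.INTER_CUBIC)[:420],(400,360)) if 0 else cv2.resize(i,None,fx=5.5,fy=5.5,interpolation=cv2.INTER_CUBIC))
h=min(x.shape[0] for x in o);cv2.imwrite("pics/c1.png",np.hstack([x[:h] for x in o])[:, :800]);print([x.shape for x in o])
# pad & cover corners by colour
for n in("scene","top"):
    im=cv2.imread(f"pics/{n}0.png");g=im.min(2);
    _,L,s,c=cv2.connectedComponentsWithStats((g>140).astype(np.uint8))
    for k in range(1,len(s)):
        x,y,w,hh,A=s[k]
        if 150<A<6000 and 160<x<460 and 130<y<330: 
            r=cv2.minAreaRect(np.argwhere(L==k)[:,::-1].astype(np.float32));print(n,s[k],c[k].round(1),np.round(cv2.boxPoints(r),1).tolist(), [plane(n,p,.03).round(3).tolist() for p in cv2.boxPoints(r)])
E
```

```text
[(358, 424, 3), (330, 385, 3)]
scene [368 137  39  21 537] [387.3 147.2] [[367.6000061035156, 151.0], [370.8999938964844, 135.60000610351562], [406.6000061035156, 143.3000030517578], [403.29998779296875, 158.60000610351562]] [[0.523, 0.376, 0.03], [0.496, 0.458, 0.03], [0.615, 0.473, 0.03], [0.637, 0.393, 0.03]]
scene [178 155  27  15 194] [190.  162.4] [[175.60000610351562, 162.1999969482422], [178.1999969482422, 154.39999389648438], [204.60000610351562, 163.1999969482422], [202.0, 171.0]] [[0.026, 0.041, 0.03], [0.005, 0.076, 0.03], [0.109, 0.08, 0.03], [0.126, 0.046, 0.03]]
scene [334 165  41  36 608] [353.2 184.7] [[333.6000061035156, 180.1999969482422], [360.29998779296875, 164.8000030517578], [375.20001220703125, 190.60000610351562], [348.3999938964844, 206.0]] [[0.498, 0.197, 0.03], [0.535, 0.301, 0.03], [0.625, 0.213, 0.03], [0.587, 0.118, 0.03]]
scene [371 170  23  18 151] [382.9 177.9] [[371.0, 175.0], [379.5, 166.5], [393.5, 180.5], [385.0, 189.0]] [[0.584, 0.272, 0.03], [0.589, 0.322, 0.03], [0.653, 0.28, 0.03], [0.647, 0.233, 0.03]]
scene [ 227  259   77   61 2969] [268.
[... 1661 characters left out ...]
8438], [359.8999938964844, 240.8000030517578]] [[0.588, -0.118, 0.03], [0.626, -0.269, 0.03], [0.476, -0.3, 0.03], [0.44, -0.151, 0.03]]
top [176 190  26  34 745] [188.5 206.6] [[175.0, 191.8000030517578], [198.8000030517578, 189.6999969482422], [201.6999969482422, 221.5], [177.89999389648438, 223.60000610351562]] [[0.612, 0.483, 0.03], [0.619, 0.401, 0.03], [0.507, 0.386, 0.03], [0.5, 0.467, 0.03]]
top [430 204  16  17 187] [438.  212.1] [[428.20001220703125, 216.60000610351562], [435.6000061035156, 201.8000030517578], [447.6000061035156, 207.8000030517578], [440.20001220703125, 222.60000610351562]] [[0.522, -0.386, 0.03], [0.573, -0.414, 0.03], [0.552, -0.454, 0.03], [0.501, -0.426, 0.03]]
```

View pics/c1.png

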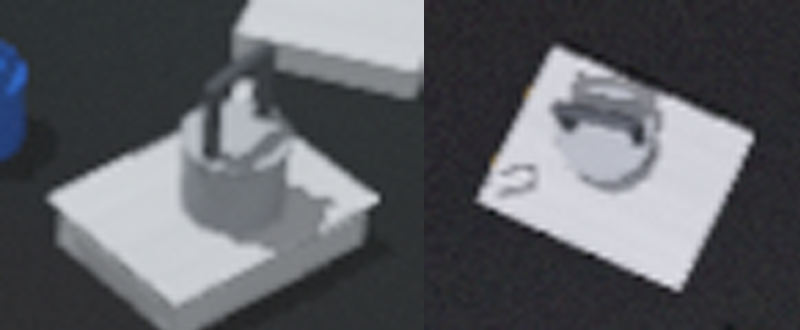

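The top crop shows the brass connectors on the left edge, so +x points image-left. The tab is by the left corner at (515,178). The handle bar runs (555,108)–(645,128) in the top crop and (210,85)–(268,48) in the scene crop.

```bash
python3 - <<'E'
from h import *
S=lambda x,y:((x+.5)/5.5-.5+325,(y+.5)/5.5-.5+145)
T=lambda x,y:((x-424+.5)/5.5-.5+212,(y+.5)/5.5-.5+172)
for nm,a,b in(("c-x+y",S(50,200),T(680,291)),("c-x-y",S(178,305),T(753,133)),("c+x-y",S(378,200),T(557,45)),
  ("bar1",S(210,85),T(645,128)),("bar2",S(268,48),T(556,106))): print(nm,tri(a,b).round(4))
C=[plane("top",T(*p),.0325) for p in((478,203),(557,45),(753,133),(680,291))]
print(np.round(C,4),np.mean(C,0).round(4),[np.linalg.norm(C[i]-C[i-1]).round(4) for i in range(4)])
d=(C[0]+C[1]-C[2]-C[3]);print("yaw",np.degrees(np.arctan2(d[1],d[0])))
e=(C[0]+C[3]-C[1]-C[2]);print("yaw y-90",np.degrees(np.arctan2(e[1],e[0]))-90)
b=[plane("top",T(*p),.1205+.003) for p in((645,128),(556,106))];print("bar",b)
b=[plane("scene",S(*p),.1205+.003) for p in((210,85),(268,48))];print("bar",b)
# pad
k=[(349.2,197.9),(392.8,187.1),(403.5,229.9),(359.9,240.8)];print("pad",np.mean([plane("top",p,.008) for p in k],0))
k=[(226.8,304.8),(239.3,253.5),(305.5,269.6),(293,320.9)];print("pad scene centroid",plane("scene",(268.2,288.9),.008))
for n,p in(("reel",(304,170)),("cup",(304,253))):print(n,plane("top",p,.03))
# canister centre via lid mask: lid centre in top crop
print("lid",plane("top",T(606,147),.0325+.046), plane("scene",S(237,140),.0785))
E
```

```text
c-x+y [0.4979 0.1948 0.0287]
c-x-y [0.597  0.1504 0.0307]
c+x-y [0.654  0.2746 0.0326]
bar1 [0.5799 0.2073 0.1262]
bar2 [0.5918 0.2591 0.121 ]
[[0.5519 0.3202 0.0325]
 [0.6535 0.2742 0.0325]
 [0.596  0.1498 0.0325]
 [0.4959 0.1934 0.0325]] [0.5743 0.2344 0.0325] [np.float64(0.1386), np.float64(0.1115), np.float64(0.137), np.float64(0.1092)]
yaw 65.70872864331773
yaw y-90 66.06852582200273
bar [array([0.57758164, 0.20556889, 0.1235    ]), array([0.59116518, 0.25861738, 0.1235    ])]
bar [array([0.58063747, 0.21361344, 0.1235    ]), array([0.59314157, 0.25594961, 0.1235    ])]
pad [ 0.53682736 -0.21221104  0.008     ]
pad scene centroid [ 0.54186032 -0.2182471   0.008     ]
reel [0.68855814 0.03792595 0.03      ]
cup [0.39872451 0.03753652 0.03      ]
lid [0.57663645 0.2348571  0.0785    ] [0.58941169 0.23224832 0.0785    ]
```

Call:
servo_tool(moves=[0, 0, 0, 0, 0, -0.178, 0, 0, 0, 0, 0, -0.178, 0, 0, 0, 0, 0, -0.178, 0, 0, 0, 0, 0, -0.178, 0, 0, 0, 0, 0, -0.178, 0, 0, 0, 0, 0, -0.178, 0, 0, 0, 0, 0, -0.178, 0, 0, 0, 0, 0, 0], hand=0)

```text
clock: 0.9
eef_pos: [0.1722, -0.469, 0.2308]
eef_rot: [-2.471, -1.938, -0.001]
ft_force: [-0.8, -0.2, -0.3]
opening: 0.085
grip_force: 0.0
```

```bash
cat >> h.py <<'E'
from scipy.spatial.transform import Rotation as Ro
def to(X,show=True):
    s=read_state();R=Ro.from_rotvec(s["eef_rot"]).as_matrix();d=R.T@(np.array(X)-s["eef_pos"])
    print("pos",s["eef_pos"].round(4),"ytool",np.degrees(np.arctan2(R[1,1],R[0,1])).round(2),"zaxis",R[:,2].round(3),"q",s["joint_positions"].round(2),"units",(d/.5).round(4),"rows>=",np.ceil(np.linalg.norm(d)/.05));return d
E
python3 -c "
from h import *
to([.585,.233,.2])"
```

```text
pos [ 0.1722 -0.469   0.2308] ytool -13.79 zaxis [-0.     0.001 -1.   ] q [-1.22  0.24  0.    1.34  0.    0.59] units [1.5604 0.4672 0.0628] rows>= 17.0
```

Call:
servo_tool(moves=[0.078, 0.0234, 0, 0, 0, 0, 0.078, 0.0234, 0, 0, 0, 0, 0.078, 0.0234, 0, 0, 0, 0, 0.078, 0.0234, 0, 0, 0, 0, 0.078, 0.0234, 0, 0, 0, 0, 0.078, 0.0234, 0, 0, 0, 0, 0.078, 0.0234, 0, 0, 0, 0, 0.078, 0.0234, 0, 0, 0, 0])

```text
clock: 1.7
eef_pos: [0.3379, -0.1871, 0.2313]
eef_rot: [2.475, 1.934, 0.0]
ft_force: [0.1, -1.2, 0.8]
opening: 0.0857
grip_force: 0.0
```

Call:
servo_tool(moves=[0.078, 0.0234, 0, 0, 0, 0, 0.078, 0.0234, 0, 0, 0, 0, 0.078, 0.0234, 0, 0, 0, 0, 0.078, 0.0234, 0, 0, 0, 0, 0.078, 0.0234, 0, 0, 0, 0, 0.078, 0.0234, 0, 0, 0, 0, 0.078, 0.0234, 0, 0, 0, 0, 0.078, 0.0234, 0, 0, 0, 0])

```text
clock: 2.5
eef_pos: [0.5031, 0.0937, 0.231]
eef_rot: [-2.475, -1.935, 0.001]
ft_force: [0.6, -0.4, 0.7]
opening: 0.0852
grip_force: 0.0
```

Call:
servo_tool(moves=[0.078, 0.0234, 0, 0, 0, 0, 0.078, 0.0234, 0, 0, 0, 0, 0.078, 0.0234, 0, 0, 0, 0, 0.078, 0.0234, 0, 0, 0, 0, 0, 0, 0, 0, 0, 0, 0, 0, 0, 0, 0, 0])

```text
clock: 3.1
eef_pos: [0.5849, 0.2331, 0.2297]
eef_rot: [-2.472, -1.938, 0.004]
ft_force: [-0.9, -0.4, -0.3]
opening: 0.0853
grip_force: 0.0
```

```bash
python3 - <<'E'
from h import *
to([.585,.233,.103])
o=[]
for n in("scene","top"):
    im=capture(n)[:,:,::-1];c=proj(n,np.array([.58,.235,.12]));x,y=int(c[0]-35),int(c[1]-32);print(n,x,y)
    o.append(cv2.resize(im[y:y+64,x:x+70],None,fx=5.5,fy=5.5,interpolation=cv2.INTER_CUBIC))
cv2.imwrite("pics/c2.png",np.hstack(o))
E
```

```text
pos [0.5849 0.2331 0.2297] ytool -13.81 zaxis [-0.002 -0.001 -1.   ] q [ 0.38  0.51  0.4   1.46 -0.    2.19] units [0.0003 0.0007 0.2534] rows>= 3.0
scene 330 124
top 207 162
```

View pics/c2.png

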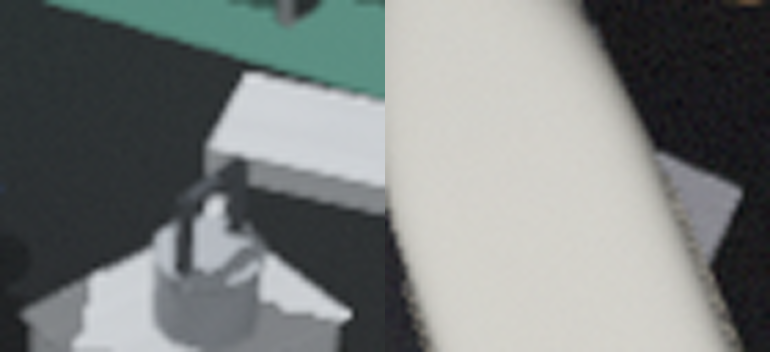

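The arm now hides the module in the top view. The scene view shows the handle free, with its bar at crop (180,205)–(245,160), as before. I'll descend and close.

Call:
servo_tool(moves=[0, 0, 0.06, 0, 0, 0, 0, 0, 0.06, 0, 0, 0, 0, 0, 0.05, 0, 0, 0, 0, 0, 0.04, 0, 0, 0, 0, 0, 0.03, 0, 0, 0, 0, 0, 0.014, 0, 0, 0, 0, 0, 0, 0, 0, 0])

```text
clock: 3.9
eef_pos: [0.5845, 0.2312, 0.104]
eef_rot: [-2.473, -1.936, 0.003]
ft_force: [0.2, 0.4, -0.2]
opening: 0.0854
grip_force: 0.0
```

Call:
servo_tool(moves=[0, 0, 0, 0, 0, 0, 0, 0, 0, 0, 0, 0, 0, 0, 0, 0, 0, 0, 0, 0, 0, 0, 0, 0, 0, 0, 0, 0, 0, 0, 0, 0, 0, 0, 0, 0, 0, 0, 0, 0, 0, 0, 0, 0, 0, 0, 0, 0], hand=1)

```text
clock: 4.7
eef_pos: [0.5856, 0.2324, 0.1046]
eef_rot: [2.472, 1.939, 0.001]
ft_force: [1.1, -1.8, 2.8]
opening: 0.0074
grip_force: 58.4
```

```bash
python3 -c "
from h import *
to([.56,.025,.2]);print(read_state()['moment'],read_state()['ft_force'])"
```

```text
pos [0.5856 0.2324 0.1046] ytool -13.78 zaxis [ 0.001 -0.    -1.   ] q [ 0.38  0.57  0.17  1.17 -0.    2.19] units [-0.4151  0.0492 -0.1908] rows>= 5.0
[-0.19135043 -0.08795897  0.05442253] [ 1.11818704 -1.81246661  2.83245777]
```

Call:
servo_tool(moves=[0, 0, -0.01, 0, 0, 0, 0, 0, -0.02, 0, 0, 0, 0, 0, -0.03, 0, 0, 0, 0, 0, -0.04, 0, 0, 0, 0, 0, -0.05, 0, 0, 0, 0, 0, -0.05, 0, 0, 0, 0, 0, -0.02, 0, 0, 0, 0, 0, 0, 0, 0, 0])

```text
clock: 5.5
eef_pos: [0.5861, 0.233, 0.2161]
eef_rot: [2.471, 1.939, 0.005]
ft_force: [0.5, -0.2, -4.5]
opening: 0.0079
grip_force: 58.5
```

```bash
python3 - <<'E'
from h import *
to([.56,.025,.2]);s=read_state();print(s['moment'],s['ft_force'],s['opening'])
im=capture("scene")[:,:,::-1];c=proj("scene",np.array([.58,.235,.14]));x,y=int(c[0]-50),int(c[1]-45);print(x,y)
cv2.imwrite("pics/c3.png",cv2.resize(im[y:y+90,x:x+100],None,fx=5.5,fy=5.5,interpolation=cv2.INTER_CUBIC))
E
```

```text
pos [0.5861 0.233  0.2161] ytool -13.77 zaxis [ 0.003  0.001 -1.   ] q [0.38 0.51 0.36 1.42 0.   2.19] units [-0.4164  0.0482  0.0315] rows>= 5.0
[-0.00500986  0.0163029  -0.00825076] [ 0.47893668 -0.22489714 -4.50447502] 0.007867455594846546
316 106
```

View pics/c3.png

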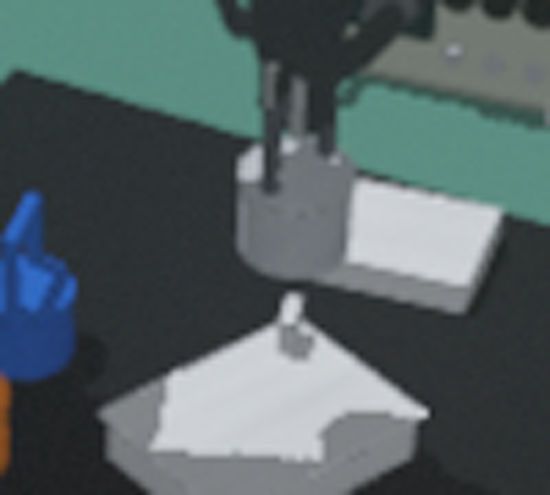

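The canister hangs upright and clear, the cover is still on, and the tab shows at crop (292,300–350).

Call:
servo_tool(moves=[-0.03, 0.006, 0, 0, 0, 0, -0.06, 0.006, 0, 0, 0, 0, -0.06, 0.006, 0, 0, 0, 0, -0.06, 0.006, 0, 0, 0, 0, -0.06, 0.006, 0, 0, 0, 0, -0.06, 0.006, 0, 0, 0, 0, -0.056, 0.006, 0, 0, 0, 0, -0.03, 0.006, 0, 0, 0, 0])

```text
clock: 6.35
eef_pos: [0.5571, 0.0218, 0.2126]
eef_rot: [-2.473, -1.935, 0.006]
ft_force: [0.1, 0.1, -4.9]
opening: 0.0079
grip_force: 58.5
```

Call:
servo_tool(moves=[0, 0, 0.02, 0, 0, 0, 0, 0, 0.04, 0, 0, 0, 0, 0, 0.06, 0, 0, 0, 0, 0, 0.06, 0, 0, 0, 0, 0, 0.05, 0, 0, 0, 0, 0, 0.03, 0, 0, 0, 0, 0, 0.016, 0, 0, 0, 0, 0, 0, 0, 0, 0])

```text
clock: 7.15
eef_pos: [0.5577, 0.0254, 0.0743]
eef_rot: [-2.469, -1.939, 0.005]
ft_force: [-0.1, -0.5, -4.0]
opening: 0.0081
grip_force: 58.4
```

```bash
python3 -c "
from h import *
to([.56,.025,.0725]);s=read_state();print(s['moment'],s['ft_force'],s['opening'])"
```

```text
pos [0.5577 0.0254 0.0743] ytool -13.72 zaxis [-0.004  0.    -1.   ] q [ 0.05  0.47 -0.09  1.01  0.    1.86] units [0.0003 0.0047 0.0036] rows>= 1.0
[0.01093442 0.02215424 0.03885311] [-0.08613553 -0.45603649 -3.99469165] 0.008095788592365621
```

Call:
servo_tool(moves=[0, 0, 0.002, 0, 0, 0, 0, 0, 0.002, 0, 0, 0, 0, 0, 0, 0, 0, 0])

```text
clock: 7.45
eef_pos: [0.5598, 0.0248, 0.0752]
eef_rot: [2.471, 1.938, 0.002]
ft_force: [0.0, -0.7, -3.8]
opening: 0.0078
grip_force: 58.4
```

Call:
servo_tool(moves=[0, 0, 0.002, 0, 0, 0, 0, 0, 0.002, 0, 0, 0, 0, 0, 0, 0, 0, 0])

```text
clock: 7.75
eef_pos: [0.5591, 0.0247, 0.0724]
eef_rot: [2.472, 1.939, 0.0]
ft_force: [0.3, 0.3, -4.0]
opening: 0.0079
grip_force: 58.4
```

Call:
servo_tool(moves=[0, 0, 0.002, 0, 0, 0, 0, 0, 0, 0, 0, 0, 0, 0, 0, 0, 0, 0])

```text
clock: 8.05
eef_pos: [0.5598, 0.0244, 0.0721]
eef_rot: [2.471, 1.938, 0.002]
ft_force: [-0.1, -0.9, 2.0]
opening: 0.0074
grip_force: 59.1
```

Contact with the bench, so I'll release and rise.

Call:
servo_tool(moves=[0, 0, 0, 0, 0, 0, 0, 0, 0, 0, 0, 0, 0, 0, 0, 0, 0, 0, 0, 0, 0, 0, 0, 0, 0, 0, 0, 0, 0, 0, 0, 0, 0, 0, 0, 0, 0, 0, 0, 0, 0, 0], hand=0)

```text
clock: 8.75
eef_pos: [0.5591, 0.0248, 0.0713]
eef_rot: [-2.472, -1.939, 0.0]
ft_force: [0.3, -0.4, 0.2]
opening: 0.0854
grip_force: 0.0
```

Call:
servo_tool(moves=[0, 0, -0.02, 0, 0, 0, 0, 0, -0.04, 0, 0, 0, 0, 0, -0.06, 0, 0, 0, 0, 0, -0.06, 0, 0, 0, 0, 0, -0.06, 0, 0, 0, 0, 0, -0.03, 0, 0, 0, 0, 0, 0, 0, 0, 0])

```text
clock: 9.45
eef_pos: [0.561, 0.0248, 0.2101]
eef_rot: [2.469, 1.937, 0.009]
ft_force: [1.0, 0.1, -0.1]
opening: 0.0855
grip_force: 0.0
```

```bash
python3 - <<'E'
from h import *
s=read_state();print(s['opening'],s['ft_force']);to([.56,.297,.2])
o=[]
for n,c0 in(("scene",[.565,.2,.05]),("top",[.575,.2,.03])):
    im=capture(n)[:,:,::-1];c=proj(n,np.array(c0));x,y=int(c[0]-50),int(c[1]-45);print(n,x,y)
    o.append(cv2.resize(im[y:y+110,x:x+72],None,fx=5.5,fy=5.45,interpolation=cv2.INTER_CUBIC))
cv2.imwrite("pics/c4.png",np.hstack(o))
E
```

```text
0.0854601479263181 [ 0.97678851  0.12338224 -0.11796757]
pos [0.561  0.0248 0.2101] ytool -13.77 zaxis [ 0.007  0.    -1.   ] q [0.04 0.37 0.12 1.32 0.   1.86] units [ 0.5282 -0.1316  0.0204] rows>= 6.0
scene 304 136
top 206 156
```

View pics/c4.png

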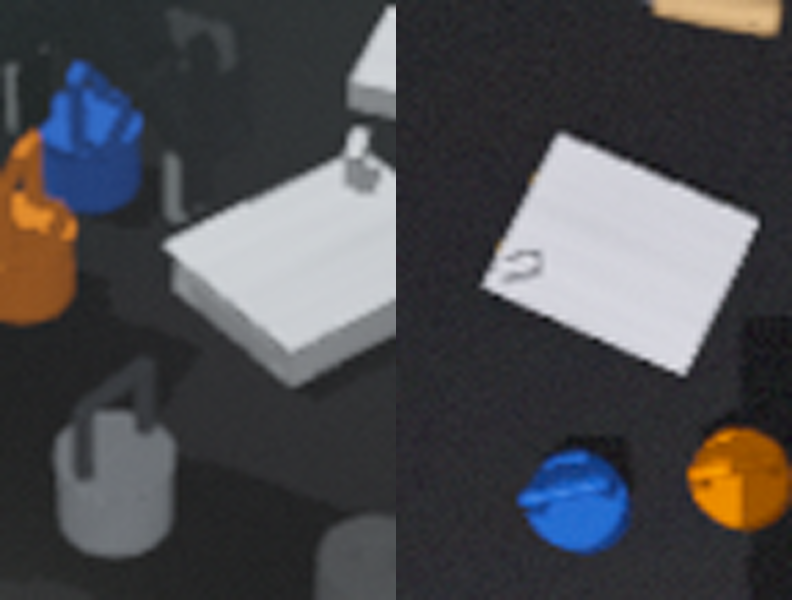

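The canister (scene crop (115,480)) stands upright on the bench. The cover is clear in the top view, with the tab at crop (522,265). I'll refine the cover pose.

```bash
python3 - <<'E'
from h import *
im=capture("top");g=cv2.resize(im[165:235,210:282].min(2),None,fx=8,fy=8,interpolation=cv2.INTER_CUBIC)
m=(g>115).astype(np.uint8);ct=max(cv2.findContours(m,0,1)[0],key=cv2.contourArea)
q=((ct[:,0]+.5)/8-.5+[210,165]);w=np.array([plane("top",p,.0315)[:2] for p in q],np.float32)
r=cv2.minAreaRect(w);print(r);bp=cv2.boxPoints(r);print(bp)
C=np.array(r[0])
a=np.radians(65.9)
for yaw in(65.9,):
    Rz=np.array([[np.cos(a),-np.sin(a)],[np.sin(a),np.cos(a)]]);t=C+Rz@[.05,.037];print("tab pred",t)
print("tab px",proj("top",np.array([*t,.0445])),proj("scene",np.array([*t,.0445])),tri((369.6,165.4),(228.9,204.6)))
to([*t,.2])
E
```

```text
((0.5747429132461548, 0.23521676659584045), (0.14280983805656433, 0.1117778941988945), 65.66114044189453)
[[0.4943929  0.19319168]
 [0.59623635 0.14712438]
 [0.65509295 0.27724186]
 [0.5532495  0.32330915]]
tab pred [0.56138457 0.2959667 ]
tab px [227.98313093 205.01590712] [367.76928198 164.58947812] [0.56537302 0.29476298 0.0427866 ]
pos [0.5584 0.0247 0.2055] ytool -13.77 zaxis [-0.001 -0.    -1.   ] q [0.04 0.37 0.12 1.32 0.   1.86] units [ 0.5283 -0.1234  0.011 ] rows>= 6.0
```

Call:
servo_tool(moves=[0.03, -0.0155, 0, 0, 0, 0, 0.07, -0.0155, 0, 0, 0, 0, 0.08, -0.0155, 0, 0, 0, 0, 0.08, -0.0155, 0, 0, 0, 0, 0.08, -0.0155, 0, 0, 0, 0, 0.08, -0.0155, 0, 0, 0, 0, 0.07, -0.0155, 0, 0, 0, 0, 0.038, -0.0155, 0, 0, 0, 0])

```text
clock: 10.4
eef_pos: [0.5601, 0.2997, 0.2042]
eef_rot: [-2.467, -1.942, 0.004]
ft_force: [0.1, -0.7, 0.7]
opening: 0.0855
grip_force: 0.0
```

Call:
servo_tool(moves=[0, 0, 0, 0, 0, -0.152, 0, 0, 0, 0, 0, -0.152, 0, 0, 0, 0, 0, -0.152, 0, 0, 0, 0, 0, -0.152, 0, 0, 0, 0, 0, 0, 0, 0, 0, 0, 0, 0])

```text
clock: 11.0
eef_pos: [0.5608, 0.2964, 0.2052]
eef_rot: [-1.945, -2.466, 0.003]
ft_force: [0.7, -0.5, -0.1]
opening: 0.0857
grip_force: 0.0
```

```bash
python3 -c "
from h import *
to([.563,.2955,.07]);read_state()"
```

```text
pos [0.5608 0.2964 0.2052] ytool 13.48 zaxis [-0.002 -0.001 -1.   ] q [0.49 0.53 0.36 1.41 0.   1.82] units [-0.0026  0.0045  0.2704] rows>= 3.0
```

Call:
servo_tool(moves=[0, 0.004, 0.06, 0, 0, 0, 0, 0, 0.06, 0, 0, 0, 0, 0, 0.06, 0, 0, 0, 0, 0, 0.05, 0, 0, 0, 0, 0, 0.03, 0, 0, 0, 0, 0, 0.01, 0, 0, 0, 0, 0, 0, 0, 0, 0, 0, 0, 0, 0, 0, 0])

```text
clock: 11.8
eef_pos: [0.5642, 0.2968, 0.0723]
eef_rot: [1.943, 2.468, 0.002]
ft_force: [0.8, -0.1, 0.6]
opening: 0.0851
grip_force: 0.0
```

```bash
python3 - <<'E'
from h import *
to([.563,.2955,.0365])
im=capture("scene")[:,:,::-1];c=proj("scene",np.array([.56,.28,.05]));x,y=int(c[0]-45),int(c[1]-45);print(x,y)
cv2.imwrite("pics/c5.png",cv2.resize(im[y:y+80,x:x+90],None,fx=6,fy=6,interpolation=cv2.INTER_CUBIC))
E
```

```text
pos [0.5642 0.2968 0.0723] ytool 13.55 zaxis [ 0.001  0.001 -1.   ] q [0.48 0.61 0.15 1.11 0.   1.82] units [-0.002  -0.0031  0.0716] rows>= 1.0
320 120
```

View pics/c5.png

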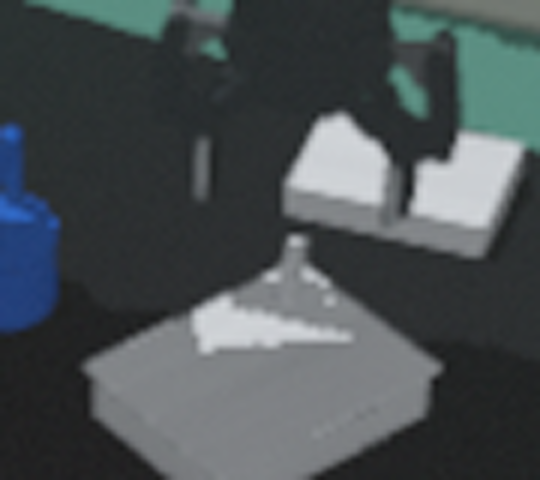

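The fingers at crop x=200 and x=395 straddle the tab at x=297 symmetrically. I'll descend and close.

Call:
servo_tool(moves=[-0.002, -0.001, 0.03, 0, 0, 0, 0, 0, 0.03, 0, 0, 0, 0, 0, 0.01, 0, 0, 0, 0, 0, 0, 0, 0, 0])

```text
clock: 12.25
eef_pos: [0.5633, 0.2952, 0.0364]
eef_rot: [-1.943, -2.468, 0.001]
ft_force: [-0.2, -0.3, -0.3]
opening: 0.0856
grip_force: 0.0
```

Call:
servo_tool(moves=[0, 0, 0, 0, 0, 0, 0, 0, 0, 0, 0, 0, 0, 0, 0, 0, 0, 0, 0, 0, 0, 0, 0, 0, 0, 0, 0, 0, 0, 0, 0, 0, 0, 0, 0, 0, 0, 0, 0, 0, 0, 0, 0, 0, 0, 0, 0, 0], hand=1)

```text
clock: 13.05
eef_pos: [0.5635, 0.2953, 0.0367]
eef_rot: [1.943, 2.468, 0.001]
ft_force: [-1.0, -1.0, 3.6]
opening: 0.0073
grip_force: 59.5
```

```bash
python3 -c "
from h import *
to([.563,.2955,.0365]);s=read_state();print(s['ft_force'],s['moment'])
R=Ro.from_rotvec(s['eef_rot']).as_matrix();print(R.T@(np.array([*(np.array([.5747,.2352])+Ro.from_euler('z',65.7,degrees=True).as_matrix()[:2,:2]@[-.0693,-.0543]),.03])-s['eef_pos']))"
```

```text
pos [0.5635 0.2953 0.0367] ytool 13.58 zaxis [ 0.  0. -1.] q [0.48 0.64 0.1  1.03 0.   1.82] units [ 0.0005 -0.0009  0.0004] rows>= 1.0
[-1.01056532 -1.03373244  3.58499974] [-0.1069086   0.18961397 -0.04657001]
[-0.14913819 -0.00291407  0.00666309]
```

Call:
servo_tool(moves=[-0.0003, 0, -0.006, 0, 0.0255, 0, -0.0003, 0, -0.006, 0, 0.0255, 0, -0.0003, 0, -0.006, 0, 0.0255, 0, -0.0003, 0, -0.006, 0, 0.0255, 0, -0.0003, 0, -0.006, 0, 0.0255, 0, -0.0003, 0, -0.006, 0, 0.0255, 0, -0.0003, 0, -0.006, 0, 0.0255, 0, -0.0003, 0, -0.006, 0, 0.0255, 0])

```text
clock: 13.85
eef_pos: [0.5636, 0.2922, 0.0601]
eef_rot: [-1.862, -2.365, -0.15]
ft_force: [-0.4, 0.3, -1.9]
opening: 0.0079
grip_force: 59.0
```

Call:
servo_tool(moves=[0, 0, 0, 0, 0, 0, 0, 0, 0, 0, 0, 0])

```text
clock: 14.05
eef_pos: [0.5645, 0.2931, 0.0607]
eef_rot: [-1.863, -2.367, -0.152]
ft_force: [0.7, -0.0, -1.3]
opening: 0.0075
grip_force: 58.9
```

```bash
python3 - <<'E'
from h import *
to([.563,.2955,.0365]);s=read_state();print(s['ft_force'],s['moment'],s['opening'])
im=capture("scene")[:,:,::-1];c=proj("scene",np.array([.56,.25,.05]));x,y=int(c[0]-45),int(c[1]-45);print(x,y)
cv2.imwrite("pics/c6.png",cv2.resize(im[y:y+80,x:x+90],None,fx=6,fy=6,interpolation=cv2.INTER_CUBIC))
E
```

```text
pos [0.5645 0.2931 0.0607] ytool 13.59 zaxis [-0.036  0.157 -0.987] q [0.4  0.6  0.08 1.03 0.16 1.74] units [-0.0024 -0.0019  0.0486] rows>= 1.0
[ 0.69634107 -0.00489804 -1.27700541] [-0.14408183  0.01060366 -0.00887053] 0.007510669950021062
315 126
```

View pics/c6.png

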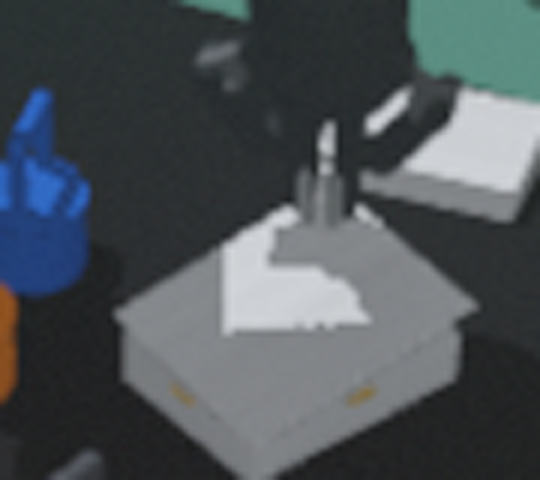

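The tabbed corner is up about 24 mm, with the far corner (crop (250,430)) still down and the case in place. I'll peel a little further, then lift.

Call:
servo_tool(moves=[-0.0003, 0, -0.006, 0, 0.0255, 0, -0.0003, 0, -0.006, 0, 0.0255, 0, 0.001, 0, -0.006, 0, 0, 0, 0.001, 0, -0.006, 0, 0, 0, 0.001, 0, -0.006, 0, 0, 0, 0.002, 0, -0.01, 0, 0, 0, 0.002, 0, -0.01, 0, 0, 0, 0.002, 0, -0.01, 0, 0, 0])

```text
clock: 14.9
eef_pos: [0.5645, 0.291, 0.091]
eef_rot: [-1.842, -2.341, -0.186]
ft_force: [0.2, -0.3, -1.3]
opening: 0.0075
grip_force: 58.9
```

Call:
servo_tool(moves=[0.004, 0, -0.02, 0, 0, 0, 0.008, 0, -0.04, 0, 0, 0, 0.012, 0, -0.06, 0, 0, 0, 0.012, 0, -0.06, 0, 0, 0, 0.012, 0, -0.06, 0, 0, 0, 0.008, 0, -0.04, 0, 0, 0, 0, 0, 0, 0, 0, 0])

```text
clock: 15.6
eef_pos: [0.5665, 0.2913, 0.2382]
eef_rot: [-1.843, -2.344, -0.197]
ft_force: [-0.6, 0.0, -1.9]
opening: 0.0078
grip_force: 59.0
```

```bash
python3 - <<'E'
from h import *
to([.525,-.153,.23]);s=read_state();print(s['ft_force'],s['moment'],s['opening'])
im=capture("scene")[:,:,::-1];x,y=240,60
cv2.imwrite("pics/c7.png",cv2.resize(im[y:y+160,x:x+200],None,fx=3.5,fy=3.5,interpolation=cv2.INTER_CUBIC))
E
```

```text
pos [0.5665 0.2913 0.2382] ytool 13.59 zaxis [-0.039  0.197 -0.98 ] q [0.38 0.48 0.36 1.41 0.2  1.72] units [-0.83   -0.2896 -0.1556] rows>= 9.0
[-0.55119922  0.02201833 -1.89850984] [-0.19705771 -0.06601496  0.02009766] 0.007794360856835198
```

View pics/c7.png

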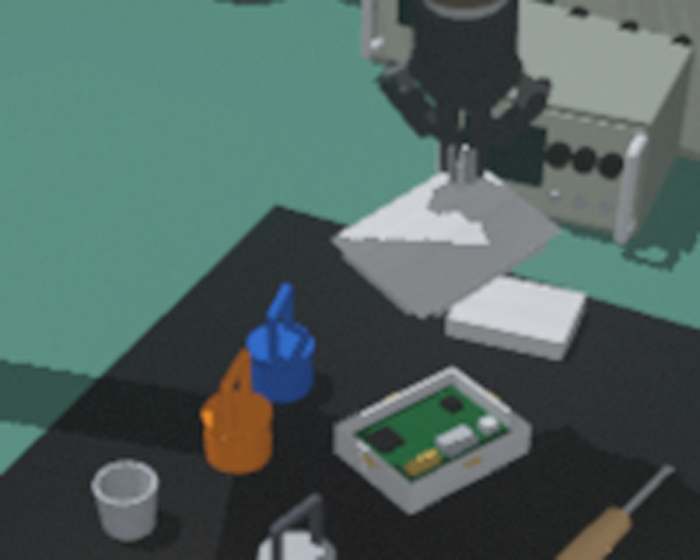

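The cover is held clear by the tab, and the case and canister are undisturbed. I'll level it and carry it to the pad.

Call:
servo_tool(moves=[0, 0, 0, 0, -0.064, 0, 0, 0, 0, 0, -0.064, 0, 0, 0, 0, 0, -0.064, 0, 0, 0, 0, 0, -0.064, 0, 0, 0, 0, 0, 0, 0])

```text
clock: 16.15
eef_pos: [0.5632, 0.2915, 0.2309]
eef_rot: [-1.939, -2.47, 0.006]
ft_force: [-0.8, -0.3, -1.5]
opening: 0.0078
grip_force: 58.9
```

```bash
python3 -c "
from h import *
to([.524,-.155,.235])"
```

```text
pos [0.5632 0.2915 0.2309] ytool 13.72 zaxis [-0.003 -0.002 -1.   ] q [ 0.48  0.52  0.42  1.47 -0.    1.81] units [-0.849  -0.288  -0.0061] rows>= 9.0
```

Call:
servo_tool(moves=[-0.029, -0.0095, -0.001, 0, 0, 0, -0.0565, -0.0192, -0.001, 0, 0, 0, -0.0565, -0.0192, 0, 0, 0, 0, -0.0565, -0.0192, 0, 0, 0, 0, -0.0565, -0.0192, 0, 0, 0, 0, -0.0565, -0.0192, 0, 0, 0, 0, -0.0565, -0.0192, 0, 0, 0, 0, -0.0565, -0.0192, 0, 0, 0, 0])

```text
clock: 16.95
eef_pos: [0.5434, 0.0646, 0.2338]
eef_rot: [-1.945, -2.467, 0.001]
ft_force: [0.2, -0.5, -1.2]
opening: 0.0076
grip_force: 58.9
```

Call:
servo_tool(moves=[-0.0565, -0.0192, 0, 0, 0, 0, -0.0565, -0.0192, 0, 0, 0, 0, -0.0565, -0.0192, 0, 0, 0, 0, -0.0565, -0.0192, 0, 0, 0, 0, -0.0565, -0.0192, 0, 0, 0, 0, -0.0565, -0.0192, 0, 0, 0, 0, -0.0565, -0.0192, 0, 0, 0, 0, -0.029, -0.0095, 0, 0, 0, 0])

```text
clock: 17.75
eef_pos: [0.5227, -0.159, 0.234]
eef_rot: [-1.948, -2.464, 0.002]
ft_force: [0.1, -0.5, -1.3]
opening: 0.0076
grip_force: 58.9
```

Call:
servo_tool(moves=[0, 0, 0, 0, 0, 0, 0, 0, 0, 0, 0, 0, 0, 0, 0, 0, 0, 0, 0, 0, 0, 0, 0, 0, 0, 0, 0, 0, 0, 0])

```text
clock: 18.25
eef_pos: [0.5246, -0.155, 0.2346]
eef_rot: [1.941, 2.47, -0.0]
ft_force: [0.5, 0.3, -1.7]
opening: 0.0078
grip_force: 58.9
```

```bash
python3 - <<'E'
from h import *
to([.524,-.155,.235]);s=read_state();print(s['ft_force'],s['opening'],abs(s['joint_vel']).max())
im=capture("scene")[:,:,::-1]
cv2.imwrite("pics/c8.png",im)
E
```

```text
pos [ 0.5246 -0.155   0.2346] ytool 13.68 zaxis [ 0.    -0.001 -1.   ] q [-0.29  0.33  0.14  1.38 -0.    1.05] units [ 0.0002 -0.0011 -0.0008] rows>= 1.0
[ 0.45046838  0.33376992 -1.72699718] 0.007817480307497248 0.003909414269303387
```

View pics/c8.png

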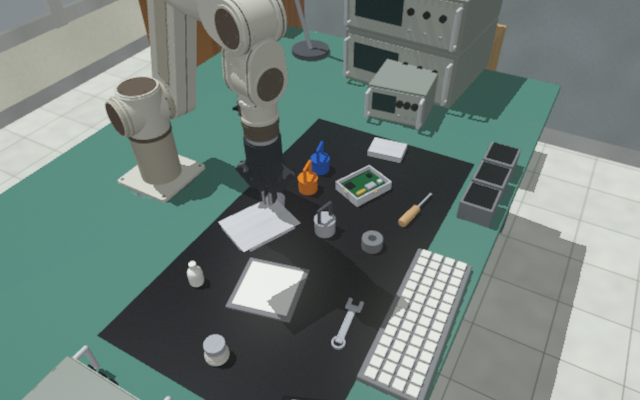

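The cover is level at pixel (259,222). The canister stands at (324,225) and the open case at (363,185). I'll do one position check, then hand in.

```bash
python3 - <<'E'
from h import *
c=plane("scene",(258,223),.23);print(c);e=np.hypot(*(c[:2]-[.539,-.215]))
if e<.035: print(close_job())
E
```

```text
[ 0.53826176 -0.2190933   0.23      ]
the job is handed in; nothing more can be done
None
```

The job is handed in at about 18 s on the clock: the canister stands upright on the bench, the cover was peeled tab-first, and it is held still by the tab about 0.23 m above the middle of the light pad; no verdict was returned.

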